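Close and hold the filler cap of a hydraulic power pack

TASK

Close the oil filler of the green power pack: of the three black winged caps in the steel tray, take the one that fits the neck (its cover is as wide as the neck's rim), push its two lugs down through the slots against the cap's spring, and turn it a quarter turn clockwise until it stops. Do not let go: finish with the cap still gripped, pressed down flush on the rim and turned to its stop, so that I can run in the locking screw. Leave the other two caps, the oil bottle and the screwdriver where they are.

Things in the scene. Friction and masses are not known exactly. Their poses are not given: they have to be found in the camera images.
- cap: The cap that fits: black winged bayonet cap, cover 64 mm across and 10 mm thick, about 140 g. Origin: centre of the sealing face (underside of the cover), z up, x along the wing and the lugs; a half turn about z gives the same cap. Its aluminium spigot, 33 mm across, reaches 14 mm below the sealing face.
- cap_wing (a point): Centre of the top of this cap's wing, 34 mm above the sealing face. The wing is an upright bar on the cover: 14 mm thick, 58 mm long along the cap's x, 24 mm tall (10 to 34 mm above the sealing face), with a white line on top. Grip it across its 14 mm.
- cap_lug (a point): Outer lower edge of the lug on the cap's +x side, 22 mm from the axis; another lies opposite on -x. Each lug is 10 mm wide and spans 8.5 to 14 mm below the sealing face.
- cap_valve_foot (a point): Underside of the cap's rubber valve disc, 23 mm across, 22 mm below the sealing face (the cap stands on it in the tray); it springs in by up to 8 mm. In the neck it meets its seat when the sealing face is 6 mm above the rim and pushes back with 6 N, rising to 12 N at flush.
- neck: Fixed aluminium filler neck on the tank lid, 30 mm tall, rim 64 mm across. Origin: centre of the rim's top face, z up. Bore 37 mm through a lip 5 mm thick; about 2 mm of play round the spigot. The cap is home when its sealing face lies on the rim and its x axis lies along the neck's x axis, either way round.
- neck_slot (a point): Outer end of one of the two opposite slots in the lip, on the rim's top, 80 degrees anticlockwise from above of the neck's +x, with yellow paint beside it. Slots: 49 mm over both, about 14 mm wide. Lugs go down here; with the sealing face under 3.5 mm above the rim they can turn clockwise under the lip.
- neck_stop (a point): Point on the rim's top, at the bore edge on the neck's +x axis, beside a red mark: a lug that points here (or to the opposite red mark) is against its end stop, 80 degrees clockwise of its slot. If the cap is let go there, the spring lifts it 3.5 mm off the rim, lugs against the lip.
- tank: Mint-green power pack, fixed: tank 260 x 360 mm, 150 mm tall; origin at the centre of its underside, long side along its y. The neck stands near its -y end, 100 mm from the middle; at its +y end lies a black motor that reaches about 310 mm above the bench.
- tray: Fixed shallow steel tray 140 x 340 mm (long side along its y), wall 16 mm high, floor 3 mm; origin at the centre of its underside. The three caps stand in a row along its y, about 105 mm apart, in any order.
- cap_small: Look-alike cap, too small: cover 48 mm across, otherwise the same heights; origin at the centre of its sealing face. Leave it.
- cap_large: Look-alike cap, too large: cover 80 mm across, otherwise the same heights; origin at the centre of its sealing face. Leave it.
- oil: Grey oil bottle with a yellow cap, 60 mm across, 170 mm tall, origin at the centre of its underside. Leave it.
- screwdriver: Screwdriver with an orange handle, 170 mm long, lying on the bench, origin under its middle. Leave it.
Things that resemble listed ones, but are neither listed nor needed, are in the scene too. What is shaped like the cap but purple or yellow is not meant.

How it is judged:
By the outcome, as a careful person would: the job done as asked, in the order asked, and still so for the second after the job is handed in, while the arm keeps its last pose, push and grip.
It also fails if it takes over 42 s, if anything falls off the work surface, if the arm or the gripper's body presses on something with over 40 N, if the wrist force passes 120 N, or if a joint passes its speed limit or range.

ROBOT

A 6-joint arm with a two-finger parallel gripper is mounted at the origin on the work surface. World frame = base frame: x ahead of the robot, y to its left, z up, the work surface at z = 0. Lengths are in mm, angles in rad, forces in N, time in s.
With the tool pointing down it reaches from about 400 to 925 mm from the base axis. Payload 12.5 kg.
Tool frame: the origin (TCP) lies midway between the tips of the shut fingers; the grasp point (between the pads) lies env.grasp_offset behind it (env.grasp_offset is the distance from the TCP to the grasp point, in mm); x points along the fingers, y is the direction in which the jaws open and shut, and the axes are right-handed (so a half turn about x gives the same grasp; the last joint's range is limited). The gripper opens to 95 mm and grips with 3 to 60 N. Pads are 20 mm wide; open, the fingers measure 119 mm over their backs; the gripper's body (75 mm by 180 mm) begins 59 mm behind the grasp point.
Start: joints at [1.177, 0.491, 1.559, -0, 1.092, -0.106], TCP at [177.385, 599.317, 214.661] pointing down, gripper open.
Joint ranges: [-3.1, 3.1], [-0.84, 2.19], [0.05, 2.79], [-1.13, 4.28], [0.06, 2.93], [-2.69, 2.69]. Speed limits (rad/s): [2.22, 2.22, 2.79, 3.14, 3.14, 3.14].

INTERFACE

Orientations are given as [roll, pitch, yaw] about the fixed x, y, z axes, in that order (R = Rz(yaw) Ry(pitch) Rx(roll)).
In Python, from cell import env gives the robot as it stands.
- The arm moves only by the tool apply_moves, never from a script. Its arguments are lists of equal length, an entry for each row: "offset": the shift along the world's x, y, z in units of 25 mm (1.0 is 25 mm), a list of three; "yaw": the turn about the world's z in units of 6 degrees (1.0 is 6 degrees); "jaw": the closure, from -1 (fully open) to 1 (shut), so that 0 is half open. A call has 1 to 20 rows; each row is the pose to reach, as a shift and turn from the pose measured when the call began; what a row does not reach only later rows make up. A row lasts 1/8 s, in which the tool goes at most 62.5 mm and 10.7 degrees, less where a joint would pass 70% of its speed; a pose out of reach is approached as far as the arm can. A call with a gripper value outside its range is refused whole. The fingers move at their own pace and stop on an object; the grip force is fixed at half the most. Time passes only in rows, so rows that repeat a pose let the fingers close. It gives the time, the measured TCP pose, the force and the opening at its end, in the units of the state.
- env.state(): the state, without advancing time (a new reading comes with each control period).
- env.read_camera(name): name is "side" or "top" or "wrist"; returns a dict with "frame" (480x640x3 uint8, red, green, blue), "fx", "fy", "cx", "cy" (pixels), "distortion" ([k1, k2, p1, p2, k3] as OpenCV has them; the pictures are not rectified), "xyz" and "rotation" of the camera in the world; the wrist camera has in their place "hand_eye" (4x4, takes a point from camera to tool coordinates, whose origin is the TCP and whose axes are the tool frame's). Camera axes: x right, y down, z forward; pixel columns grow to the right and rows downward; lengths in mm; the calibration is good to about 2 mm. A picture is of the moment at which its call begins: read the wrist's pose just before it. There is no depth.
- env.job_done(): hands the job in, once; it reports no verdict.
The state is a dict: "t": time; "joints": joint angles; "qvel": joint speeds; "tau": joint torques, N m; "eef_pos": TCP position; "tcp_rot": TCP orientation; "ft_force": force on the tool from outside, world axes, zero at the start; "moment": the same for the moment, N m; "opening": opening from 0.0 (shut) to 1.0 (fully open).
Only numpy, scipy, OpenCV 4.12 (cv2) and the standard library are available. Lean on these libraries where they do the work, as an engineer would, in place of code of your own. Each camera call takes 0.05 s, during which the arm holds its last target.

## Working session

There is one attempt and no reset: what is moved stays moved. The work goes in short steps, Python scripts to look and compute and a tool call to move; the robot and the scene stay as the last step left them, time stands still between calls to the robot, and variables do not carry over. Pictures are saved under pics/ and viewed, and the job is handed in when it is done.

Besides the shell and the picture viewer there is one more tool, called as a command line: name --pt "numbers of a row" for each row, then --argument value for the rest. apply_moves: Moves the arm, as the interface text tells. Its arguments: {"type":"object","properties":{"offset":{"type":"array"},"yaw":{"type":"array"},"jaw":{"type":"array"}},"required":["offset","yaw","jaw"]}

```bash
mkdir -p pics; ls; python3 - <<'E'
from cell import env
import cv2,pickle
s=env.state();print(s, env.grasp_offset)
d={}
for n in("side","top","wrist"):
    c=env.read_camera(n);d[n]=c
    cv2.imwrite(f"pics/a_{n}.png",c["frame"][:,:,::-1])
    print(n,{k:v for k,v in c.items() if k!="frame"})
pickle.dump((s,d),open("a.pkl","wb"))
E
```

```text
pics
{'t': 0.0, 'joints': array([ 1.17734492e+00,  4.91562514e-01,  1.55946990e+00, -1.34420846e-05,
        1.09166445e+00, -1.05613690e-01]), 'qvel': array([ 9.43829571e-04,  1.44213926e-03,  5.36023419e-05, -7.49274022e-04,
       -1.67280007e-03,  1.45284215e-03]), 'tau': array([-1.73851845e-05, -6.12646294e+01, -2.58178926e+01,  6.92191673e-02,
        4.83139779e-02, -1.36312378e-04]), 'eef_pos': array([177.31985777, 599.06311491, 214.05286335]), 'tcp_rot': array([-1.66561393,  1.56969205, -1.95344545]), 'ft_force': array([ 0.07151877, -0.15516402,  0.31140948]), 'moment': array([ 0.00102615, -0.03783494,  0.03298007]), 'opening': 1.0005594441059462} 18.8
side {'fx': 461.5765505909935, 'fy': 461.5765505909935, 'cx': 319.40122994198884, 'cy': 245.1988583527771, 'distortion': array([-0.07376048,  0.        ,  0.        ,  0.        ,  0.        ]), 'xyz': array([176.11444206, 445.12455592, 884.45054403]), 'rotation': array([-2.42150596, -0.01675024, -2.33143435])}
top {'fx': 574.7742236637897, 'fy': 574.7742236637897, 'cx': 324.1321833193841, 'cy': 243.98384665438795, 'distortion': array([-0.00558652,  0.        ,  0.        ,  0.        ,  0.        ]), 'xyz': array([ 437.5549286 ,  -15.70701341, 1335.37872712]), 'rotation': array([-2.98485577e+00,  1.06760180e-03, -1.54641530e+00])}
wrist {'fx': 403.9799737176381, 'fy': 403.9799737176381, 'cx': 322.9189987105523, 'cy': 240.38819588862071, 'distortion': array([-0.01702205,  0.        ,  0.        ,  0.        ,  0.        ]), 'hand_eye': array([[ 7.35228281e-04, -2.96586402e-01,  9.55005741e-01,
        -1.71338668e+02],
       [ 9.99999668e-01,  5.52906488e-04, -5.98157128e-04,
         4.27854351e-01],
       [-3.50623600e-04,  9.55005864e-01,  2.96586710e-01,
        -8.43193181e+01],
       [ 0.00000000e+00,  0.00000000e+00,  0.00000000e+00,
         1.00000000e+00]])}
```

View pics/a_side.png

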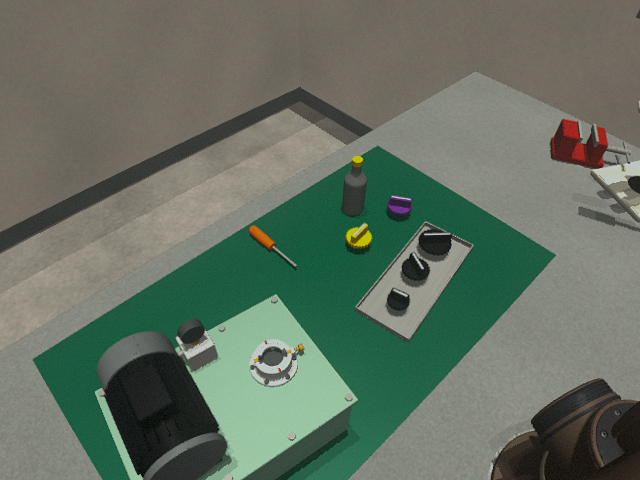

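View pics/a_top.png

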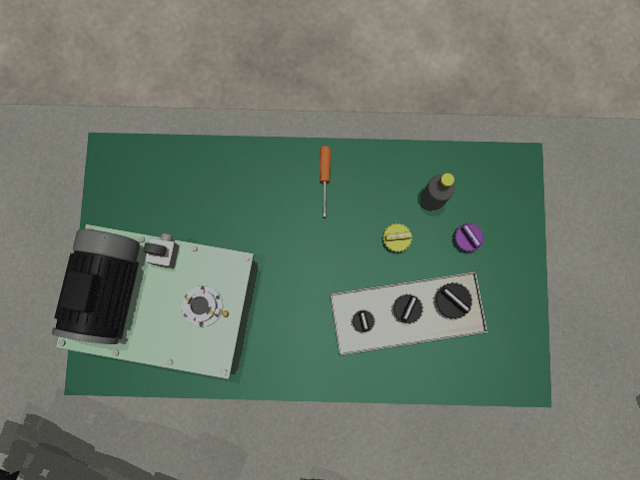

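View pics/a_wrist.png

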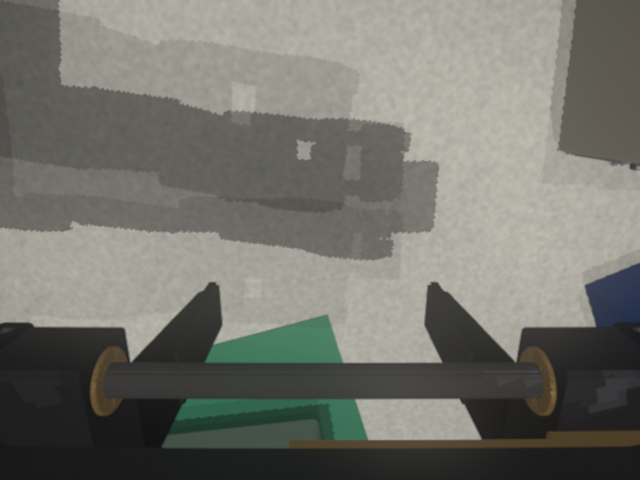

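Candidates in top image: caps at (363,321), (408,308), (454,301); by size the middle one should be the 64 mm cover. Checking this by crop and measurement.

```bash
cat > h.py <<'E'
import numpy as np,cv2,pickle
from scipy.spatial.transform import Rotation as R
def pose(c,s=None):
    if 'hand_eye' in c:
        T=np.eye(4);T[:3,:3]=R.from_euler('xyz',s['tcp_rot']).as_matrix();T[:3,3]=s['eef_pos']
        M=T@np.array(c['hand_eye']);return M[:3,:3],M[:3,3]
    return R.from_euler('xyz',c['rotation']).as_matrix(),np.array(c['xyz'])
def K(c):return np.array([[c['fx'],0,c['cx']],[0,c['fy'],c['cy']],[0,0,1.]])
def ray(c,uv,s=None):
    Rm,o=pose(c,s);n=cv2.undistortPoints(np.array(uv,float).reshape(-1,1,2),K(c),np.array(c['distortion'])).reshape(-1,2)
    return o,(Rm@np.c_[n,np.ones(len(n))].T).T
def plane(c,uv,z,s=None):
    o,d=ray(c,uv,s);return o+d*((z-o[2])/d[:,2])[:,None]
def proj(c,P,s=None):
    Rm,o=pose(c,s);q=(np.array(P,float).reshape(-1,3)-o)@Rm
    return cv2.projectPoints(q,np.zeros(3),np.zeros(3),K(c),np.array(c['distortion']))[0].reshape(-1,2)
def tri(views):
    A=np.zeros((3,3));b=np.zeros(3)
    for o,d in views:
        d=d/np.linalg.norm(d);M=np.eye(3)-np.outer(d,d);A+=M;b+=M@o
    return np.linalg.solve(A,b)
def crop(c,u,v,w,h,k,fn):
    f=c['frame'][v:v+h,u:u+w,::-1];cv2.imwrite(fn,cv2.resize(f,None,fx=k,fy=k,interpolation=cv2.INTER_CUBIC))
E
python3 - <<'E'
from h import *
s,d=pickle.load(open('a.pkl','rb'));t=d['top'];sd=d['side']
crop(t,325,265,170,95,4.7,'pics/b_tray.png');crop(t,170,270,70,70,8,'pics/b_neck.png')
crop(sd,350,215,130,130,4.6,'pics/b_trays.png');crop(sd,235,325,80,75,7.5,'pics/b_necks.png')
for c,boxes in((t,[(335,300,50,42),(388,285,40,45),(430,278,48,45)]),(sd,[(380,285,35,30),(400,250,32,32),(415,225,40,33)])):
  for b in boxes:
    x,y,w,h=b;f=c['frame'][y:y+h,x:x+w].max(2)
    m=(f<75).astype(np.uint8)
    cs,_=cv2.findContours(m,cv2.RETR_EXTERNAL,cv2.CHAIN_APPROX_NONE);k=max(cs,key=cv2.contourArea)
    e=cv2.fitEllipse(cv2.convexHull(k));cen=np.array(e[0])+[x,y]
    P=plane(c,[cen],32)[0];dist=np.linalg.norm(P-pose(c)[1])
    print(cen,e[1],P.round(1),'diam',np.array(e[1])*dist/c['fx'])
E
```

```text
[362.56963158 321.16373825] (21.127044677734375, 21.72443389892578) [ 469.9 -100.    32. ] diam [48.02318395 49.38108956]
[407.04624557 308.72136879] (28.42620086669922, 29.27399444580078) [ 500.2 -199.9   32. ] diam [65.17419083 67.11797012]
[452.66750336 300.70278931] (35.30109786987305, 37.2497444152832) [ 520.7 -303.    32. ] diam [82.12994977 86.66358336]
[397.56103897 301.04026604] (22.265981674194336, 29.711965560913086) [469.1 -94.7  32. ] diam [50.68388006 67.63311498]
[414.4376049  269.99453735] (27.588308334350586, 32.81450653076172) [ 499.  -192.1   32. ] diam [66.47643039 79.06940987]
[435.30260658 241.46625328] (34.159385681152344, 39.364620208740234) [ 520.3 -302.3   32. ] diam [ 87.68163476 101.04263244]
```

View pics/b_tray.png

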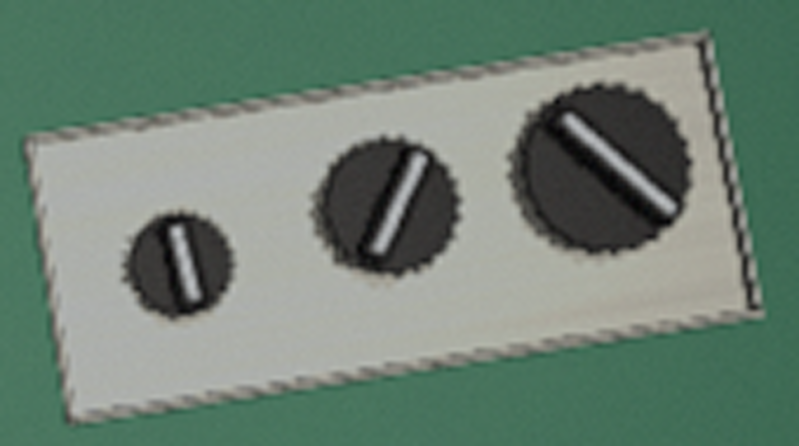

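View pics/b_neck.png

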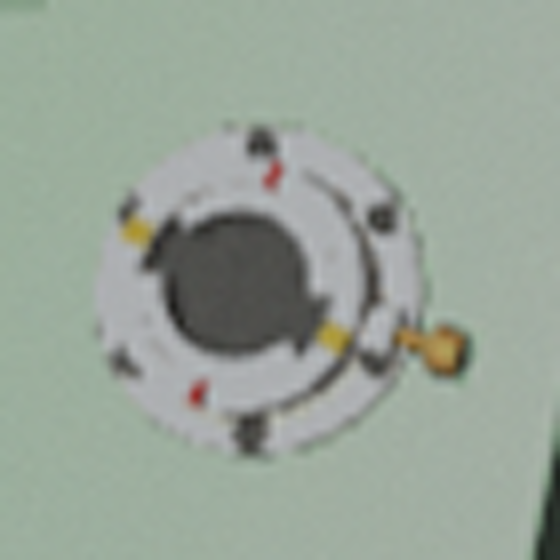

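View pics/b_trays.png

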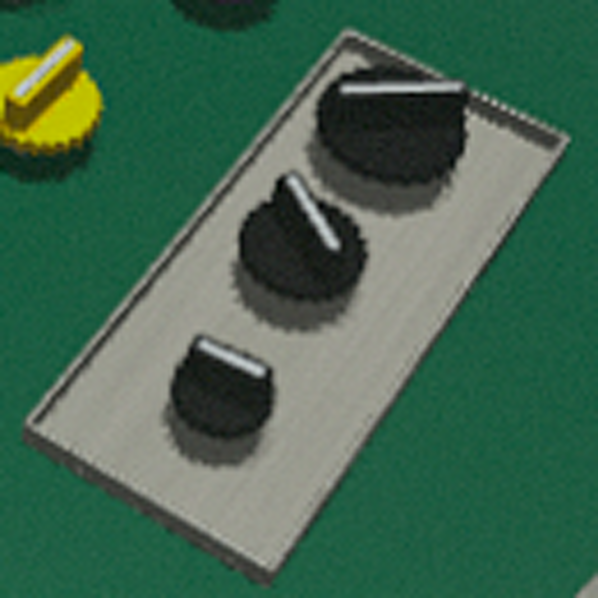

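View pics/b_necks.png

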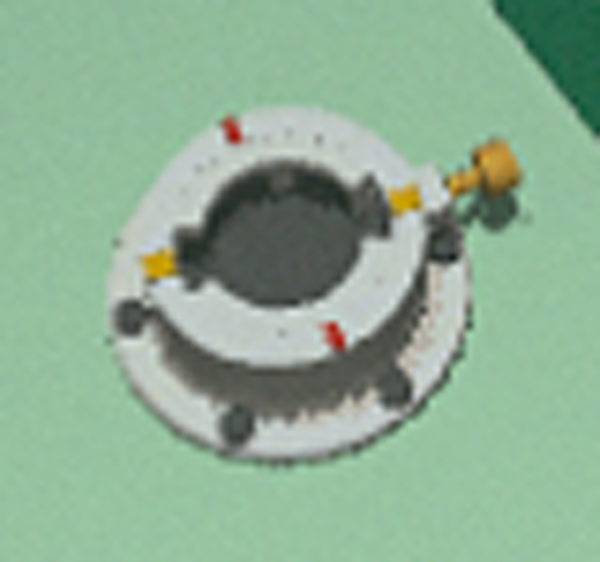

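```bash
cat >> h.py <<'E'
def blobs(c,box,fn,mina=3):
    x,y,w,h=box;f=c['frame'][y:y+h,x:x+w]
    hsv=cv2.cvtColor(f,cv2.COLOR_RGB2HSV).astype(int)
    m=fn(hsv).astype(np.uint8)
    n,l,st,ce=cv2.connectedComponentsWithStats(m)
    out=[]
    for i in range(1,n):
        if st[i,4]>=mina:
            ys,xs=np.nonzero(l==i);p=np.c_[xs+x,ys+y].astype(float)
            out.append((st[i,4],p.mean(0),p))
    return sorted(out,key=lambda a:-a[0])
RED=lambda h:((h[...,0]<8)|(h[...,0]>172))&(h[...,1]>110)
YEL=lambda h:(h[...,0]>18)&(h[...,0]<32)&(h[...,1]>140)&(h[...,2]>110)
WHI=lambda h:(h[...,1]<60)&(h[...,2]>120)
E
python3 - <<'E'
from h import *
s,d=pickle.load(open('a.pkl','rb'));t=d['top'];sd=d['side']
print('line')
V=[]
for c,box in((t,(399,294,19,27)),(sd,(405,250,22,22))):
    b=blobs(c,box,WHI)
    print([(x[0],x[1]) for x in b])
    b=b[0];P=plane(c,b[2],59);m=P.mean(0)
    u,sv,vt=np.linalg.svd(P-m);print(m,'yaw',np.degrees(np.arctan2(vt[0,1],vt[0,0])),'len',np.ptp((P-m)@vt[0]))
    o,dd=ray(c,[b[1]]);V.append((o,dd[0]))
print('tri',tri(V))
for nm,F in(('red',RED),('yel',YEL)):
  for c,box in((t,(170,270,52,70)),(sd,(235,325,58,75))):
    print(nm,[(x[0],x[1].round(1),plane(c,[x[1]],180)[0].round(1)) for x in blobs(c,box,F)])
E
```

```text
line
[(np.int32(60), array([409.68333333, 307.68333333])), (np.int32(15), array([414.86666667, 294.8       ])), (np.int32(11), array([401.18181818, 294.45454545]))]
[ 501.31521521 -201.88863144   59.        ] yaw 155.57217871832788 len 49.64183116824876
[(np.int32(131), array([414.07633588, 256.29770992]))]
[ 515.31346037 -203.60039345   59.        ] yaw 174.2085263525614 len 64.26947475192031
tri [ 505.62302599 -197.41148747   70.48898381]
red []
red [(np.int32(6), array([279.5, 369.5]), array([462.9, 246.6, 180. ])), (np.int32(4), array([265.5, 342. ]), array([518.3, 231. , 180. ]))]
yel [(np.int32(5), array([211.8, 312. ]), array([477. , 211.1, 180. ])), (np.int32(4), array([186.5, 298.5]), array([502.7, 263.3, 180. ]))]
yel [(np.int32(11), array([255.6, 359.9]), array([503.3, 264.6, 180. ])), (np.int32(10), array([288.7, 351.2]), array([478. , 213.4, 180. ]))]
```

```bash
python3 - <<'E'
from h import *
s,d=pickle.load(open('a.pkl','rb'))
M=R.from_euler('xyz',s['tcp_rot']).as_matrix();print(M.round(3),'y dir',np.degrees(np.arctan2(M[1,1],M[0,1])),np.degrees(s['joints']))
E
```

```text
[[-0.     0.284  0.959]
 [-0.001  0.959 -0.284]
 [-1.    -0.001 -0.   ]] y dir 73.5084724214676 [ 6.74568950e+01  2.81644574e+01  8.93510433e+01 -7.70174717e-04
  6.25477657e+01 -6.05121871e+00]
```

apply_moves --pt "0 0 2.4" --pt "0 0 4.8" --pt "0 0 7" --pt "1.5 -1.6 8" --pt "3 -3.4 8" --pt "4.6 -5.2 8" --pt "6.2 -7 8" --pt "7.8 -8.8 8" --pt "9.4 -10.7 8" --pt "11 -12.6 8" --pt "12.4 -14.2 7.5" --pt "12.5 -14.4 6" --pt "12.5 -14.4 4.8" --pt "12.5 -14.4 4.8" --pt "12.5 -14.4 4.8" --yaw '[0, 0, 0, 0, 0, 0, 0, 0, 0, 0, 0, 0, 0, 0, 0]' --jaw '[-1, -1, -1, -1, -1, -1, -1, -1, -1, -1, -1, -1, -1, -1, -1]'

```text
t: 2.02
eef_pos: [490.1, 239.4, 335.4]
tcp_rot: [-0.025, 1.57, -0.313]
ft_force: [1.6, 0.4, -0.0]
opening: 0.999
```

```bash
cat > snap.py <<'E'
from h import *
from cell import env
import sys
def snap(tag,names=('wrist',)):
    s=env.state();d={n:env.read_camera(n) for n in names[:1]}
    for n in names[1:]: d[n]=env.read_camera(n)
    for n in names: cv2.imwrite(f'pics/{tag}_{n}.png',d[n]['frame'][:,:,::-1])
    pickle.dump((s,d),open(tag+'.pkl','wb'))
    print('t',round(s['t'],2),'pos',s['eef_pos'].round(1),'rot',s['tcp_rot'].round(4),'F',s['ft_force'].round(1),'M',s['moment'].round(2),'open',round(s['opening'],3))
    return s,d
if __name__=='__main__': snap(sys.argv[1],sys.argv[2:] or ('wrist',))
E
python3 snap.py c
```

```text
t 2.02 pos [490.1 239.4 335.4] rot [-0.0255  1.5698 -0.313 ] F [ 1.6  0.4 -0. ] M [-0.01 -0.05  0.03] open 0.999
```

View pics/c_wrist.png

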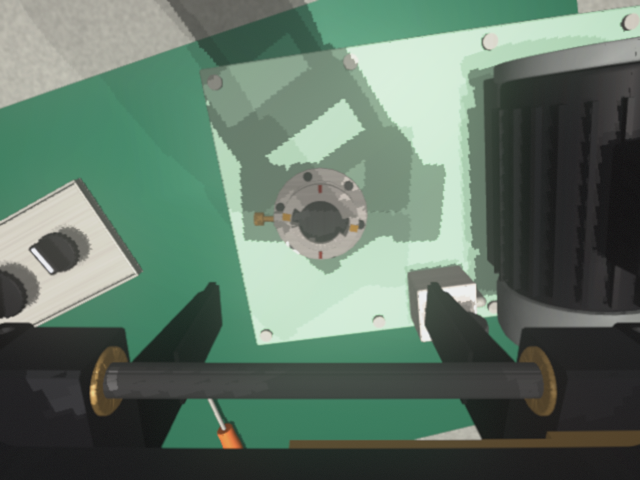

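Neck is at about (321,216), with red marks at (320,188) and (320,254), yellow at (287,216) and (353,228), the breather at (445,300) and the motor edge at u≈497.

```bash
python3 - <<'E'
from h import *
s,d=pickle.load(open('c.pkl','rb'));c=d['wrist'];s0,d0=pickle.load(open('a.pkl','rb'))
crop(c,245,155,150,120,5,'pics/c_neck.png')
for nm,F in(('red',RED),('yel',YEL)):
    b=[x for x in blobs(c,(250,170,130,95),F)]
    P=[(x[0],x[1].round(1),plane(c,[x[1]],180,s)[0].round(1)) for x in b];print(nm,P)
print('breather',tri([tuple(a[0] if a.ndim>1 else a for a in ray(d0['top'],[[160,240]])),tuple(a[0] if a.ndim>1 else a for a in ray(d0['side'],[[190,322]]))]))
print('motor edge z245',plane(d0['top'],[[138,245],[132,340]],245), plane(c,[[497,200]],245,s))
# neck rim ellipse
print(proj(c,[[490.5,238.5,180]],s))
E
```

```text
red [(np.int32(6), array([320. , 188.5]), array([463.7, 245. , 180. ])), (np.int32(6), array([320. , 254.5]), array([518.2, 228.7, 180. ]))]
yel [(np.int32(14), array([353.2, 227.4]), array([503.1, 262.3, 180. ]))]
breather [613.54226531 312.49852267 220.85107989]
motor edge z245 [[599.1544212  347.22522124 245.        ]
 [419.0339466  345.03159563 245.        ]] [[493.12091411 358.59192045 245.        ]]
[[321.72975077 221.29046492]]
```

View pics/c_neck.png

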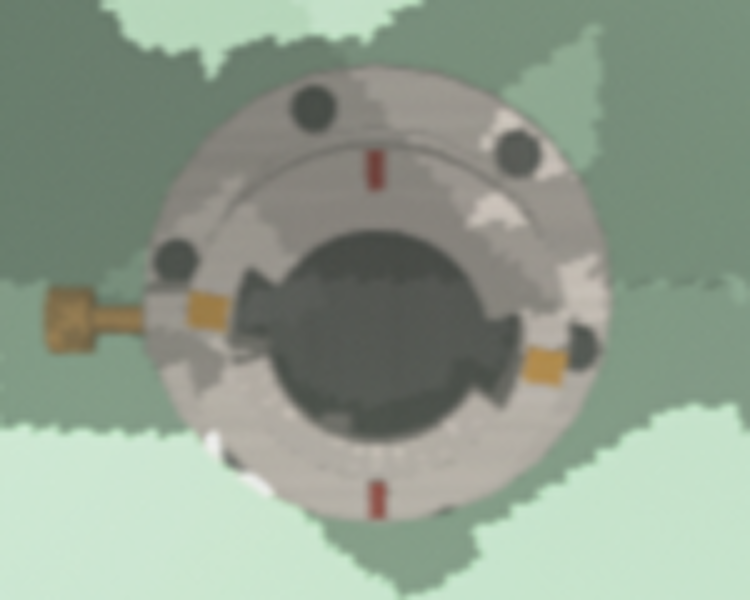

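apply_moves --pt "0 -2 0" --pt "0 -4.4 0" --pt "0.1 -6.8 0" --pt "0.2 -9.2 0" --pt "0.2 -11.6 -1" --pt "0.3 -13.8 -2.5" --pt "0.4 -15.8 -4" --pt "0.4 -17.2 -5.2" --pt "0.4 -17.6 -6.2" --pt "0.4 -17.6 -6.2" --pt "0.4 -17.6 -6.2" --yaw '[0, 0, -0.3, -0.6, -0.9, -1.2, -1.3, -1.3, -1.3, -1.3, -1.3]' --jaw '[-1, -1, -1, -1, -1, -1, -1, -1, -1, -1, -1]'

```text
t: 3.45
eef_pos: [500.9, -200.2, 182.2]
tcp_rot: [0.078, 1.567, -0.345]
ft_force: [0.3, 0.2, 0.7]
opening: 0.998
```

```bash
python3 snap.py d
```

```text
t 3.45 pos [ 500.9 -200.2  182.2] rot [ 0.0776  1.5672 -0.3454] F [0.3 0.2 0.7] M [ 0.01 -0.02 -0.05] open 0.998
```

View pics/d_wrist.png

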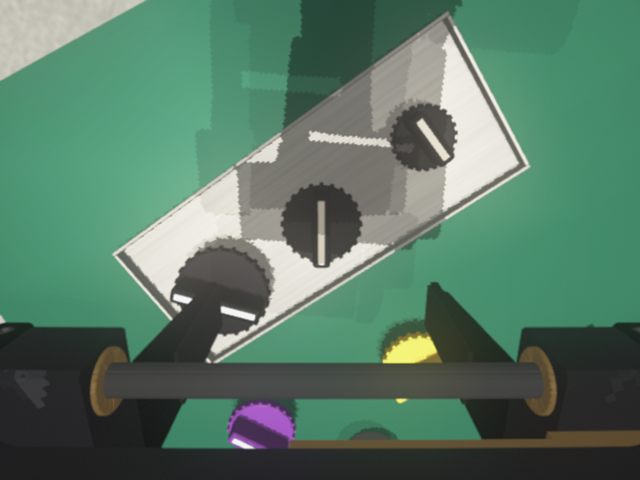

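The middle cap's white line runs from (321,201) to (321,256), perpendicular to the jaw axis. The small cap is at (424,137) and the large one at (222,288).

```bash
cat > wing.py <<'E'
from h import *
def wing(tag,box,zl=59,zc=35,vmin=110,ang=None):
    s,d=pickle.load(open(tag+'.pkl','rb'));c=d['wrist']
    b=blobs(c,box,lambda h:(h[...,1]<60)&(h[...,2]>vmin))
    print([(x[0],x[1].round(1)) for x in b[:3]])
    p=b[0][2];P=plane(c,p,zl,s);vt=np.linalg.svd(P-P.mean(0))[2]
    q=(P-P.mean(0))@vt[0];mid=P.mean(0)+vt[0]*(q.max()+q.min())/2
    M=R.from_euler('xyz',s['tcp_rot']).as_matrix();psi=np.degrees(np.arctan2(M[1,1],M[0,1]))
    yaw=np.degrees(np.arctan2(vt[0,1],vt[0,0]))
    print('mid',mid.round(1),'mean',P.mean(0).round(1),'yaw',round(yaw%180,2),'len',round(np.ptp(q),1),'psi',round(psi,2),'yaw-psi',round((yaw-psi)%180,2),'tool x',M[:,0].round(4),'pos',s['eef_pos'].round(1))
    return s,c
E
python3 - <<'E'
from wing import *
s,c=wing('d',(308,195,26,66))
x,y,w,h=270,170,105,105
m=(c['frame'][y:y+h,x:x+w].max(2)<70).astype(np.uint8)
k=max(cv2.findContours(m,cv2.RETR_EXTERNAL,cv2.CHAIN_APPROX_NONE)[0],key=cv2.contourArea)
e=cv2.fitEllipse(cv2.convexHull(k));print(e,np.array(e[0])+[x,y],plane(c,[np.array(e[0])+[x,y]],33,s))
crop(c,260,165,120,115,5,'pics/d_cap.png')
E
```

```text
[(np.int32(442), array([320.8, 231.4])), (np.int32(6), array([308.7, 259.3]))]
mid [ 500.6 -201.5   59. ] mean [ 500.9 -201.7   59. ] yaw 155.11 len 46.6 psi 65.77 yaw-psi 89.35 tool x [ 0.0034 -0.0012 -1.    ] pos [ 500.9 -200.2  182.2]
((52.15959548950195, 49.65945053100586), (72.52323150634766, 79.3192138671875), 106.85901641845703) [322.15959549 219.65945053] [[ 498.90805458 -199.71701584   33.        ]]
```

View pics/d_cap.png

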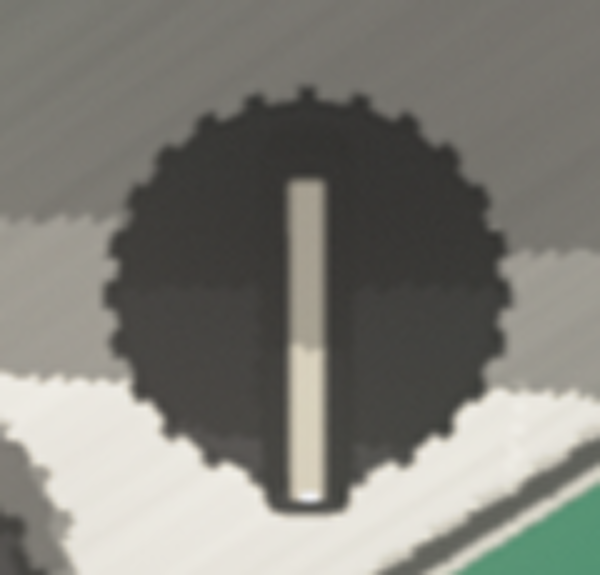

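apply_moves --pt "0 -0.05 -1.5" --pt "0 -0.05 -3" --pt "0 -0.05 -4.3" --pt "0 -0.05 -5" --pt "0 -0.05 -5.4" --pt "0 -0.05 -5.6" --pt "0 -0.05 -5.7" --pt "0 -0.05 -5.7" --yaw '[-0.1, -0.1, -0.1, -0.1, -0.1, -0.1, -0.1, -0.1]' --jaw '[-0.5, 0, 0, 0, 0, 0, 0, 0]'

```text
t: 4.5
eef_pos: [501.1, -201.4, 40.2]
tcp_rot: [0.03, 1.566, -0.403]
ft_force: [0.6, -0.3, -0.4]
opening: 0.499
```

```bash
python3 snap.py e wrist
```

```text
t 4.5 pos [ 501.1 -201.4   40.2] rot [ 0.0302  1.5661 -0.4027] F [ 0.6 -0.3 -0.4] M [-0.03 -0.02  0.02] open 0.499
```

View pics/e_wrist.png

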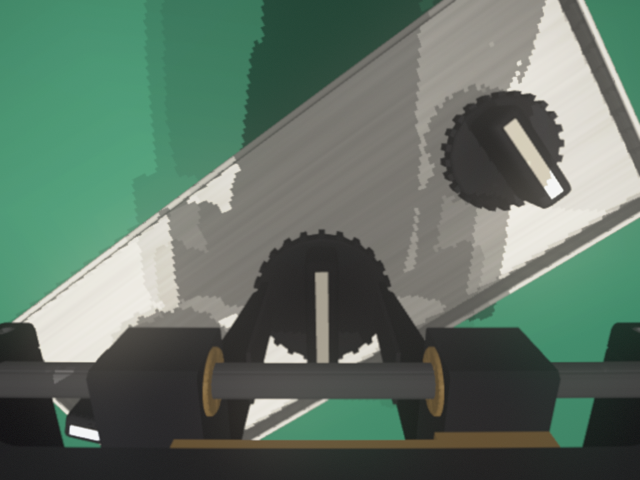

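Fingers straddle the wing centrally (line at u=321, rows 272–360). Lowering 2 mm and closing.

apply_moves --pt "0 0 -0.1" --pt "0 0 -0.1" --pt "0 0 -0.1" --pt "0 0 -0.1" --pt "0 0 -0.1" --pt "0 0 -0.1" --pt "0 0 -0.1" --pt "0 0 -0.1" --yaw '[0, 0, 0, 0, 0, 0, 0, 0]' --jaw '[0, 1, 1, 1, 1, 1, 1, 1]'

```text
t: 5.55
eef_pos: [501.1, -201.4, 37.7]
tcp_rot: [0.035, 1.566, -0.398]
ft_force: [-1.2, -0.3, -0.1]
opening: 0.146
```

```bash
python3 snap.py f wrist
```

```text
t 5.55 pos [ 501.1 -201.4   37.7] rot [ 0.0348  1.5661 -0.3983] F [-1.2 -0.3 -0.1] M [-0.03  0.03  0.01] open 0.146
```

View pics/f_wrist.png

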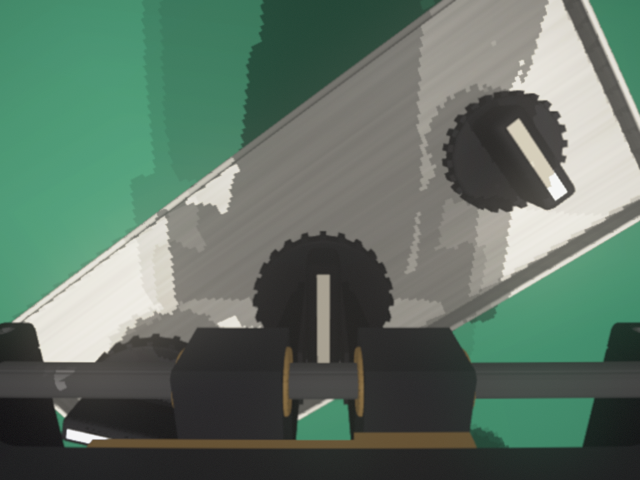

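apply_moves --pt "0 0 1" --pt "0 0 3" --pt "0 0 5" --pt "0 0 7" --pt "0 1.5 9" --pt "0 3.5 9.6" --pt "0 5.8 9.6" --pt "0 8 9.6" --pt "-0.1 10.2 9.6" --pt "-0.2 12.4 9.6" --pt "-0.3 14.4 9.6" --pt "-0.4 16.2 9.6" --pt "-0.4 17.2 9.2" --pt "-0.4 17.5 8.5" --pt "-0.4 17.5 8" --pt "-0.4 17.5 7.9" --pt "-0.4 17.5 7.9" --pt "-0.4 17.5 7.9" --yaw '[0, 0, 0, 0, 1, 2.5, 4, 5.5, 7, 8.5, 10, 11.5, 13, 14.4, 14.8, 14.8, 14.8, 14.8]' --jaw '[1, 1, 1, 1, 1, 1, 1, 1, 1, 1, 1, 1, 1, 1, 1, 1, 1, 1]'

```text
t: 7.85
eef_pos: [491.3, 236.0, 235.8]
tcp_rot: [-0.08, 1.565, 1.036]
ft_force: [0.0, -0.3, -0.9]
opening: 0.147
```

```bash
python3 snap.py g wrist side top; python3 - <<'E'
from h import *
s,d=pickle.load(open('g.pkl','rb'))
a=cv2.resize(d['side']['frame'][300:400,210:330,::-1],None,fx=5,fy=5,interpolation=cv2.INTER_CUBIC)
cv2.imwrite('pics/g_sc.png',a)
E
```

```text
t 7.85 pos [491.3 236.  235.8] rot [-0.0801  1.5655  1.0359] F [ 0.  -0.3 -0.9] M [ 0.05  0.08 -0.07] open 0.147
```

View pics/g_wrist.png

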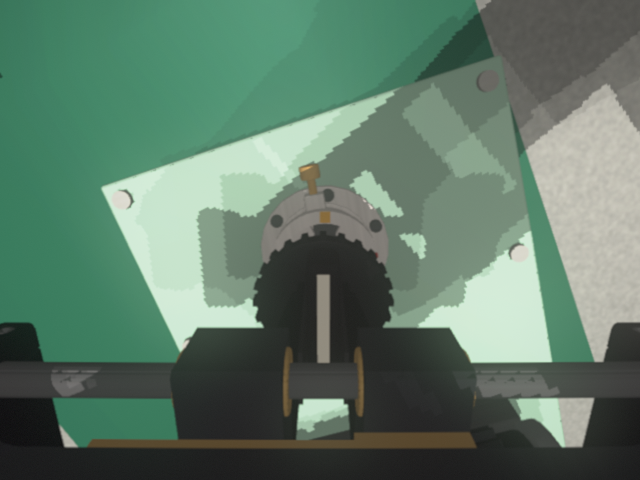

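View pics/g_side.png

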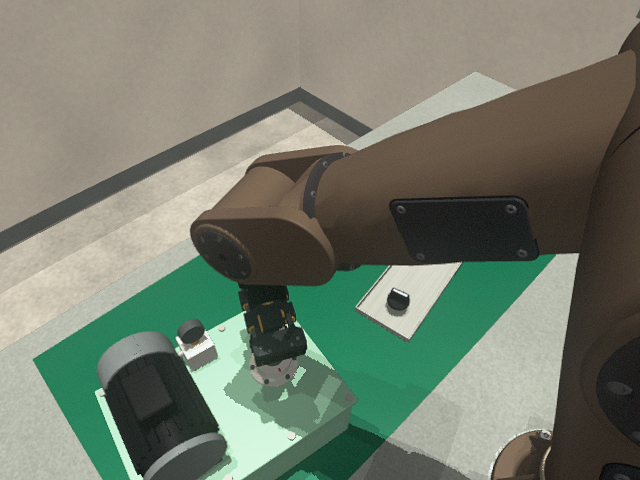

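View pics/g_top.png

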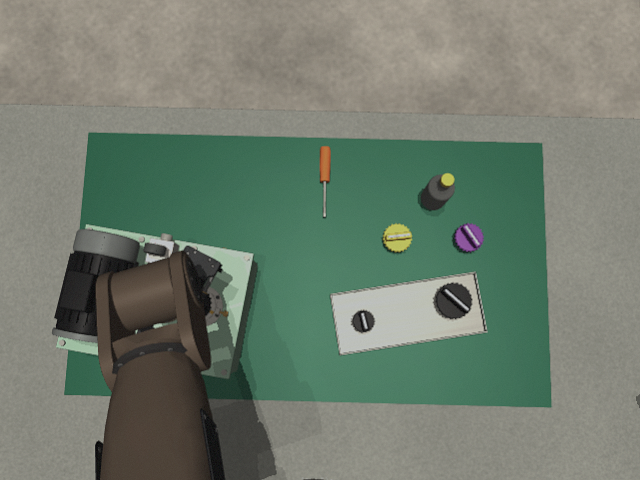

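```bash
python3 - <<'E'
from h import *
s,d=pickle.load(open('g.pkl','rb'));c=d['wrist']
crop(c,245,150,150,120,5,'pics/g_wc.png')
M=R.from_euler('xyz',s['tcp_rot']).as_matrix();print(M.round(4),'psi',np.degrees(np.arctan2(M[1,1],M[0,1])))
b=blobs(c,(312,205,26,20),YEL);print([(x[0],x[1],plane(c,[x[1]],180,s)) for x in b])
w=blobs(c,(314,272,20,90),lambda h:(h[...,1]<70)&(h[...,2]>100))[0]
P=plane(c,w[2],s['eef_pos'][2]+21.3,s);v=np.linalg.svd(P-P.mean(0))[2][0];print(P.mean(0),'line yaw',np.degrees(np.arctan2(v[1],v[0]))%180)
n=np.array([-np.sin(np.radians(63.8)),np.cos(np.radians(63.8)),0])
print('lateral TCP vs line',(P.mean(0)-s['eef_pos'])@M[:,1],'yellow vs TCP',(plane(c,[b[0][1]],180,s)[0]-s['eef_pos'])@M[:,1])
print('joints',s['joints'].round(2))
E
```

```text
[[ 2.700e-03 -8.983e-01  4.393e-01]
 [ 4.600e-03  4.393e-01  8.983e-01]
 [-1.000e+00 -4.000e-04  5.300e-03]] psi 153.9414608144733
[(np.int32(4), array([327.25, 219.  ]), array([[477.42079415, 213.67114233, 180.        ]]))]
[489.42101359 232.83759651 257.09207864] line yaw 64.07961894245334
lateral TCP vs line 0.2944804403305585 yellow vs TCP 2.6880199632875295
joints [ 0.32  0.35  1.73  0.    1.05 -2.36]
```

View pics/g_wc.png

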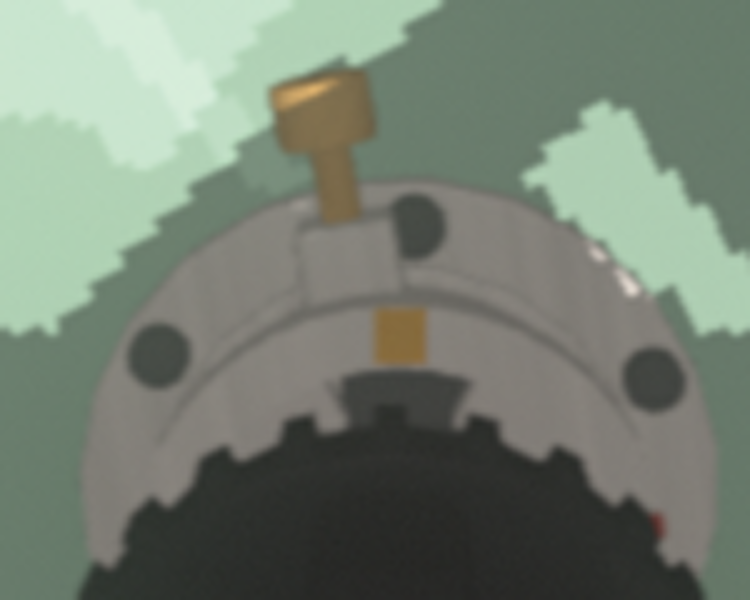

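Yellow mark at (325,217), slot at (326,230), wing line at u=323: shift about 1.4 mm along tool y and 1.2 mm along the slot. Correcting and beginning the descent.

apply_moves --pt "-0.02 0.08 0" --pt "-0.02 0.08 -0.3" --pt "-0.02 0.08 -0.6" --pt "-0.02 0.08 -0.9" --pt "-0.02 0.08 -1.1" --pt "-0.02 0.08 -1.2" --pt "-0.02 0.08 -1.2" --pt "-0.02 0.08 -1.2" --yaw '[0, 0, 0, 0, 0, 0, 0, 0]' --jaw '[1, 1, 1, 1, 1, 1, 1, 1]'

```text
t: 9.0
eef_pos: [490.8, 238.0, 205.8]
tcp_rot: [-0.089, 1.565, 1.027]
ft_force: [-0.7, -1.1, -3.0]
opening: 0.143
```

```bash
python3 snap.py i wrist; python3 - <<'E'
from h import *
s,d=pickle.load(open('i.pkl','rb'));crop(d['wrist'],235,170,180,135,4.4,'pics/i_wc.png')
E
```

```text
t 9.0 pos [490.8 238.  205.8] rot [-0.0889  1.5654  1.0275] F [-0.7 -1.1 -3. ] M [ 0.01  0.05 -0.07] open 0.143
```

View pics/i_wc.png

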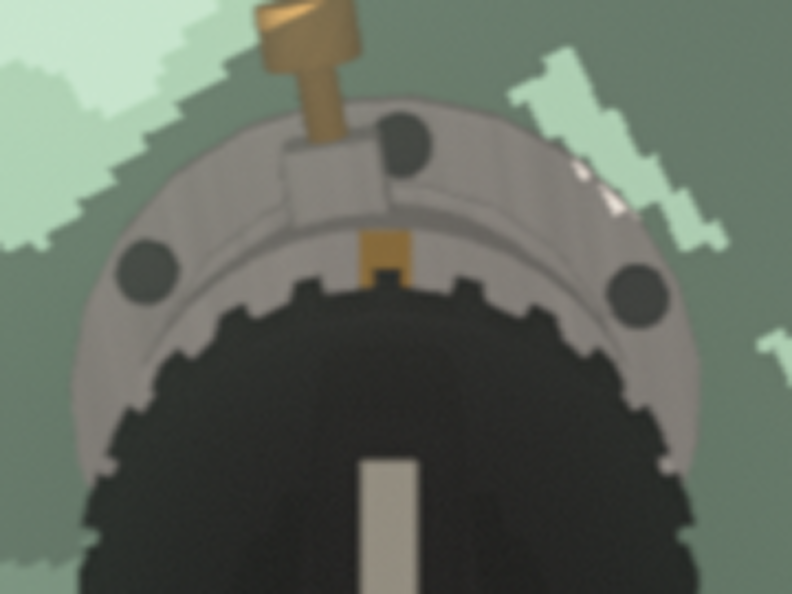

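apply_moves --pt "0 0 -0.1" --pt "0 0 -0.2" --pt "0 0 -0.3" --pt "0 0 -0.36" --pt "0 0 -0.42" --pt "0 0 -0.42" --yaw '[0, 0, 0, 0, 0, 0]' --jaw '[1, 1, 1, 1, 1, 1]'

```text
t: 9.8
eef_pos: [490.9, 238.0, 195.9]
tcp_rot: [-0.174, 1.565, 0.942]
ft_force: [-2.0, -2.5, 6.5]
opening: 0.144
```

```bash
python3 snap.py j wrist; python3 - <<'E'
from h import *
s,d=pickle.load(open('j.pkl','rb'));crop(d['wrist'],235,170,180,135,4.4,'pics/j_wc.png')
E
```

```text
t 9.8 pos [490.9 238.  195.9] rot [-0.1739  1.565   0.9425] F [-2.  -2.5  6.5] M [-0.36  0.59  0.  ] open 0.144
```

View pics/j_wc.png

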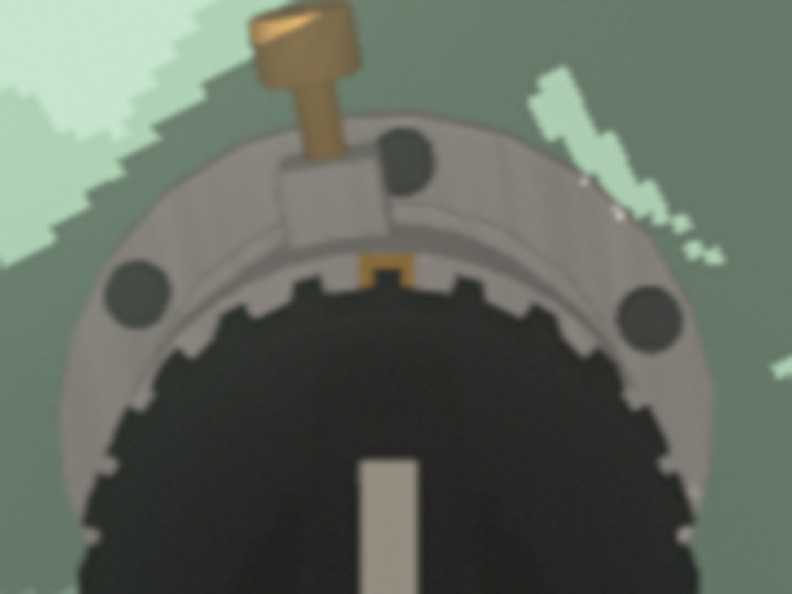

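apply_moves --pt "0 0 -0.06" --pt "0 0 -0.12" --pt "0 0 -0.16" --pt "0 0 -0.16" --yaw '[0, 0, 0, 0]' --jaw '[1, 1, 1, 1]'

```text
t: 10.35
eef_pos: [490.9, 238.0, 192.8]
tcp_rot: [-0.261, 1.564, 0.856]
ft_force: [-3.5, -1.6, 10.0]
opening: 0.149
```

```bash
python3 snap.py k wrist; python3 - <<'E'
from h import *
s,d=pickle.load(open('k.pkl','rb'));crop(d['wrist'],235,170,180,135,4.4,'pics/k_wc.png')
E
```

```text
t 10.35 pos [490.9 238.  192.8] rot [-0.2605  1.5643  0.856 ] F [-3.5 -1.6 10. ] M [-0.36  0.84  0.03] open 0.149
```

View pics/k_wc.png

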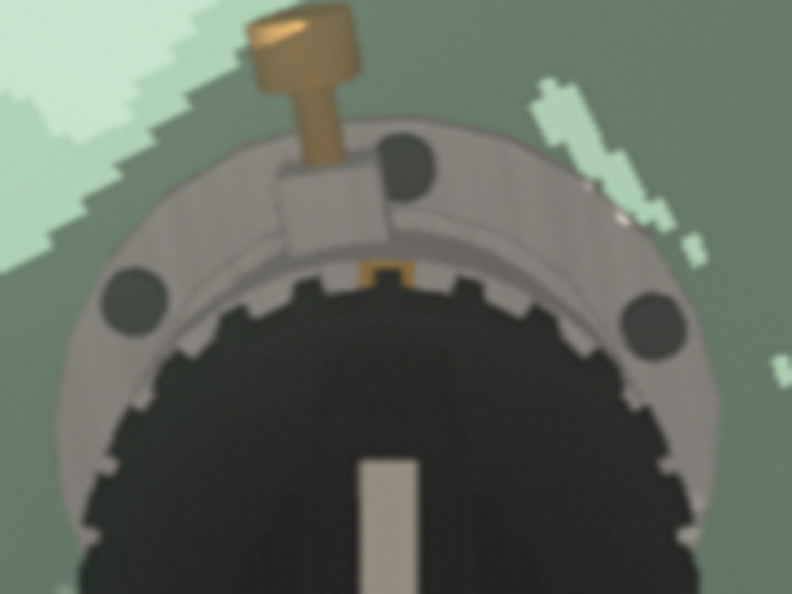

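apply_moves --pt "0 0 -0.06" --pt "0 0 -0.1" --pt "0 0 -0.1" --yaw '[0, 0, 0]' --jaw '[1, 1, 1]'

```text
t: 10.78
eef_pos: [491.0, 238.0, 192.6]
tcp_rot: [-0.391, 1.563, 0.725]
ft_force: [-8.0, -4.0, 24.1]
opening: 0.146
```

```bash
python3 snap.py l wrist
```

```text
t 10.78 pos [491.  238.  192.6] rot [-0.3913  1.5627  0.7253] F [-8.  -4.  24.1] M [-0.66  1.72 -0.01] open 0.146
```

apply_moves --pt "-0.01 0 -0.06" --pt "-0.01 0 -0.06" --pt "-0.01 0 -0.06" --pt "-0.01 0 -0.06" --pt "-0.01 0 -0.06" --pt "-0.01 0 -0.06" --yaw '[-0.4, -1, -1.7, -2.5, -3, -3]' --jaw '[1, 1, 1, 1, 1, 1]'

```text
t: 11.58
eef_pos: [491.2, 238.1, 192.7]
tcp_rot: [-0.423, 1.56, 0.379]
ft_force: [-2.5, -2.5, 15.2]
opening: 0.149
```

```bash
python3 snap.py m wrist;python3 - <<'E'
from h import *
s,d=pickle.load(open('m.pkl','rb'));crop(d['wrist'],235,170,180,135,4.4,'pics/m_wc.png')
M=R.from_euler('xyz',s['tcp_rot']).as_matrix();print('psi',np.degrees(np.arctan2(M[1,1],M[0,1])))
E
```

```text
t 11.57 pos [491.2 238.1 192.7] rot [-0.4232  1.5603  0.3785] F [-2.5 -2.5 15.2] M [-0.4   0.82 -0.02] open 0.149
psi 135.93671448946384
```

View pics/m_wc.png

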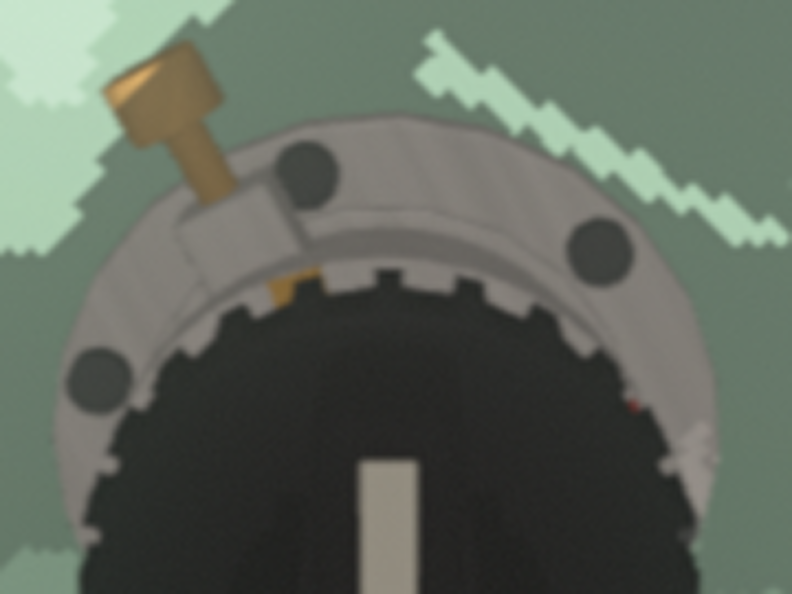

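apply_moves --pt "-0.02 0 -0.06" --pt "-0.02 0 -0.06" --pt "-0.02 0 -0.06" --pt "-0.02 0 -0.06" --pt "-0.02 0 -0.06" --pt "-0.02 0 -0.06" --pt "-0.02 0 -0.06" --pt "-0.02 0 -0.06" --pt "-0.02 0 -0.06" --pt "-0.02 0 -0.06" --pt "-0.02 0 -0.06" --pt "-0.02 0 -0.06" --pt "-0.02 0 -0.06" --yaw '[-0.5, -1.3, -2.2, -3.1, -4, -4.9, -5.8, -6.7, -7.5, -8.3, -9, -9.2, -9.2]' --jaw '[1, 1, 1, 1, 1, 1, 1, 1, 1, 1, 1, 1, 1]'

```text
t: 13.25
eef_pos: [491.3, 238.4, 192.8]
tcp_rot: [-0.247, 1.559, -0.408]
ft_force: [-3.2, -2.1, 13.9]
opening: 0.145
```

```bash
python3 snap.py n wrist;python3 - <<'E'
from h import *
s,d=pickle.load(open('n.pkl','rb'));crop(d['wrist'],235,170,180,135,4.4,'pics/n_wc.png')
M=R.from_euler('xyz',s['tcp_rot']).as_matrix();print('psi',np.degrees(np.arctan2(M[1,1],M[0,1])))
E
```

```text
t 13.25 pos [491.3 238.4 192.8] rot [-0.2466  1.5586 -0.408 ] F [-3.2 -2.1 13.9] M [-0.18  0.72  0.04] open 0.145
psi 80.7508249042447
```

View pics/n_wc.png

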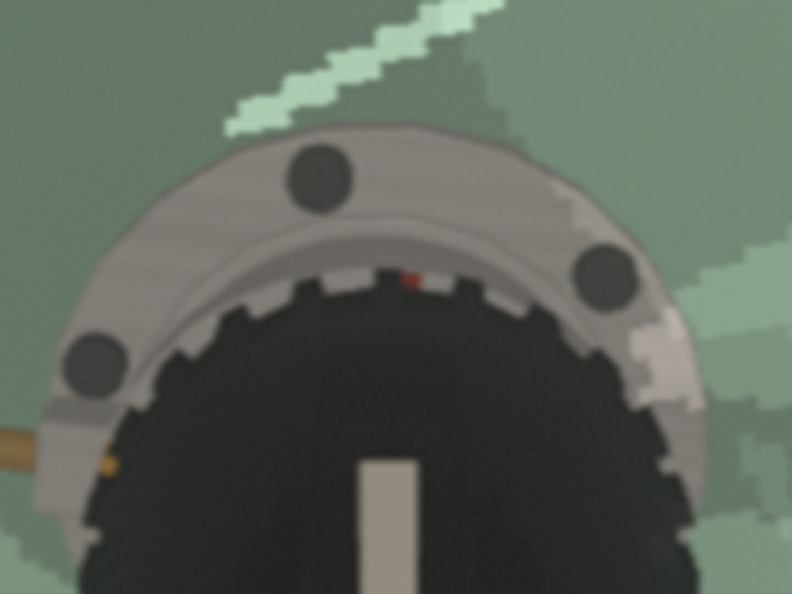

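Red mark at crop (411,280) is just right of the wing line (388), so about 6° remain. Creeping to the stop.

apply_moves --pt "-0.02 0 -0.07" --pt "-0.02 0 -0.07" --pt "-0.02 0 -0.07" --pt "-0.02 0 -0.07" --pt "-0.02 0 -0.07" --pt "-0.02 0 -0.07" --yaw '[-0.3, -0.6, -0.9, -1.2, -1.4, -1.4]' --jaw '[1, 1, 1, 1, 1, 1]'

```text
t: 14.05
eef_pos: [490.6, 237.3, 192.7]
tcp_rot: [-0.336, 1.557, -0.643]
ft_force: [-7.3, -10.3, 20.7]
opening: 0.147
```

```bash
python3 snap.py o wrist;python3 - <<'E'
from h import *
s,d=pickle.load(open('o.pkl','rb'));crop(d['wrist'],235,170,180,135,4.4,'pics/o_wc.png')
M=R.from_euler('xyz',s['tcp_rot']).as_matrix();print('psi',np.degrees(np.arctan2(M[1,1],M[0,1])),M[:,0])
E
```

```text
t 14.05 pos [490.6 237.3 192.7] rot [-0.3363  1.557  -0.6431] F [ -7.3 -10.3  20.7] M [-1.94  1.45  0.49] open 0.147
psi 72.41823071015966 [ 0.01106301 -0.00829064 -0.99990443]
```

View pics/o_wc.png

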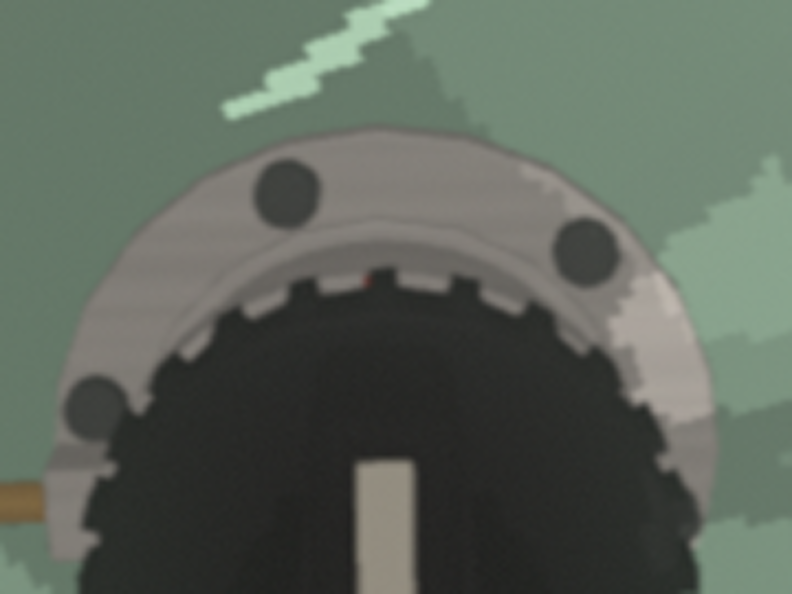

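```bash
python3 snap.py p wrist side top;python3 - <<'E'
from h import *
from cell import env
s,d=pickle.load(open('p.pkl','rb'));s0,d0=pickle.load(open('a.pkl','rb'))
a=cv2.resize(d['side']['frame'][290:410,215:335,::-1],None,fx=4.5,fy=4.5,interpolation=cv2.INTER_CUBIC)
cv2.imwrite('pics/p_s.png',a)
print('tray diff',[(n,np.abs(d['top']['frame'][y:y+h,x:x+w].astype(int)-d0['top']['frame'][y:y+h,x:x+w]).mean().round(1)) for n,(x,y,w,h) in dict(small=(345,303,38,38),large=(430,278,48,45),oil=(415,165,50,50),drv=(310,140,30,85)).items()])
t=env.state();print(t['eef_pos'],t['ft_force'],t['moment'],t['opening'],t['qvel'].round(3))
E
```

```text
t 14.1 pos [490.6 237.3 192.7] rot [-0.3347  1.557  -0.6413] F [ -6.3 -11.3  20.8] M [-1.98  1.4   0.42] open 0.146
tray diff [('small', np.float64(13.0)), ('large', np.float64(10.1)), ('oil', np.float64(7.1)), ('drv', np.float64(8.2))]
[490.55205742 237.32024963 192.73407123] [ -6.87518263 -10.42609787  20.9055524 ] [-2.00112927  1.46951654  0.43183709] 0.1496933784835648 [ 0.001 -0.     0.001 -0.    -0.    -0.002]
```

View pics/p_s.png

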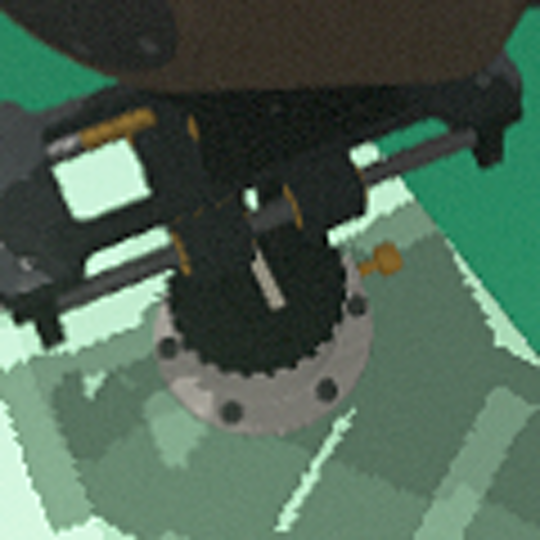

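View pics/p_wrist.png

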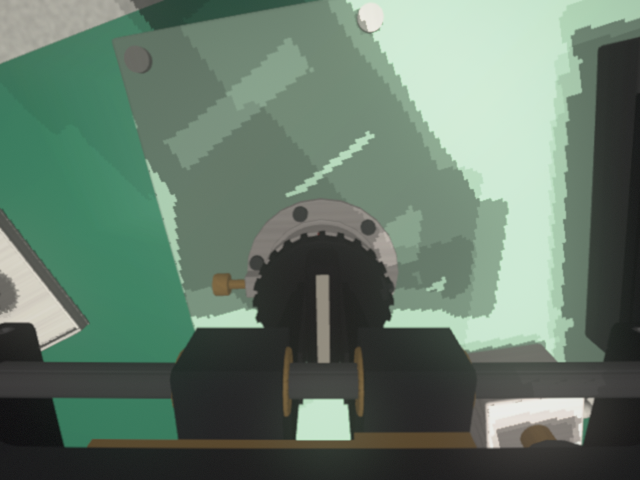

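```bash
python3 - <<'E'
from h import *
for tag in('n','o','p'):
    s,d=pickle.load(open(tag+'.pkl','rb'));c=d['wrist']
    w=blobs(c,(312,273,22,86),lambda h:(h[...,1]<90)&(h[...,2]>90))[0]
    P=plane(c,w[2],s['eef_pos'][2]+21.3,s);v=np.linalg.svd(P-P.mean(0))[2][0]
    M=R.from_euler('xyz',s['tcp_rot']).as_matrix();psi=np.degrees(np.arctan2(M[1,1],M[0,1]))
    y=np.degrees(np.arctan2(v[1],v[0]));y=(y+90)%180-90
    print(tag,'line',round(y,2),'psi-90',round(psi-90,2))
    r=blobs(c,(300,225,50,20),RED,1);print([(x[0],x[1],plane(c,[x[1]],180,s)[0].round(1)) for x in r])
    if tag=='p': print(cv2.imwrite('pics/p_wc.png',cv2.resize(c['frame'][222:262,290:350,::-1],None,fx=12,fy=12,interpolation=cv2.INTER_CUBIC)))
E
```

```text
n line -9.23 psi-90 -9.25
[(np.int32(6), array([328. , 233.5]), array([461.6, 245.9, 180. ]))]
o line -16.68 psi-90 -17.58
[]
p line -16.68 psi-90 -17.57
[]
True
```

View pics/p_wc.png

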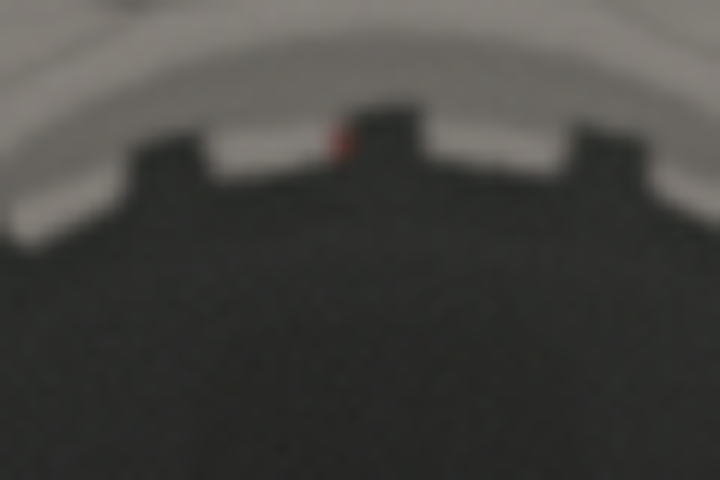

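```bash
python3 - <<'E'
from cell import env
print(env.job_done());t=env.state();print(t['t'],t['eef_pos'],t['ft_force'],t['moment'],t['opening'])
E
```

```text
the job is handed in; nothing more can be done
None
the job is handed in; nothing more can be done
```

The oil filler is closed. I gripped the 64 mm cap (the middle of the three in the tray), pushed its lugs down through the slots and turned it about 80° clockwise to its stop. I handed the job in at about 14 s with the cap still gripped and pressed down.

**Last checks:**
- **Flush:** the tool height was 192.7 mm, matching the flush height worked out from the tray pickup. The downward push was 21 N, above the 12 N spring, so part of it rests on the rim.
- **At the stop:** the wing line lay at −16.7°. I measured the neck axis from the red marks as −15.7° in one view and −16.6° in another. The gripper led the cap by 0.9° with a 0.4–0.5 N·m turning moment, up from about 0.04 N·m while it was turning freely.
- **Grip:** the jaws were open 14 mm, the thickness of the wing.

**Weaker points:**
- **Tool tilt:** the tool had drifted to about 0.8° off vertical.
- **Side load:** about 12 N of sideways force remained at the stop.
- **Flush not seen directly:** the gripper hid the gap between cap and rim, so flushness rests on height and force.
- **Other items:** nothing but the chosen cap was gripped. A picture taken over the neck before insertion showed the other two caps, the oil bottle and the screwdriver in place. My numeric before/after image comparison at the end was affected by shadows and settled nothing.

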